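# Fit the selector lever onto the valve's splined shaft and swing it to the stop

### The arm

A 6-joint arm with a two-finger parallel gripper is mounted at the origin on the work surface. World frame = base frame: x ahead of the robot, y to its left, z up, the work surface at z = 0. Lengths are in mm, angles in rad, forces in N, time in s.
With the tool pointing down it reaches from about 275 to 1000 mm from the base axis. Payload 8.4 kg.
Tool frame: the origin (TCP) lies midway between the tips of the shut fingers; the grasp point (between the pads) lies r.grasp_offset behind it (r.grasp_offset is the distance from the TCP to the grasp point, in mm); z points along the fingers, y is the direction in which the jaws open and shut (so a half turn about z gives the same grasp; the last joint's range is limited). The gripper opens to 85 mm and grips with 20 to 120 N. Pads are 22 mm wide; open, the fingers measure 114 mm over their backs; the gripper's body (76 mm by 85 mm) begins 54 mm behind the grasp point. The pads swing forward as they close: fully open they stand 13 mm farther back than shut.
Start: joints at [1.279, 0.353, 1.633, -0, 1.155, -0.002], TCP at [178.599, 598.941, 231.281] pointing down, gripper open.
Joint ranges: [-2.63, 2.63], [-0.92, 2.1], [0.06, 2.66], [-1.3, 4.44], [0, 2.69], [-3.02, 3.02]. Speed limits (rad/s): [2.22, 2.22, 2.79, 3.14, 3.14, 3.14].

### API

Orientations are given as [roll, pitch, yaw] about the fixed x, y, z axes, in that order (R = Rz(yaw) Ry(pitch) Rx(roll)).
In Python, from rig import r gives the robot as it stands.
- The arm moves only by the tool jog_arm, never from a script. Its argument "series" is a list that holds one entry, the list of rows, each a list of 7 numbers: the shift along the tool's x, y, z in cm, then the turn, a rotation vector about the tool's x, y, z in degrees, then the finger opening in cm, from 0 to 8.54. A call has 1 to 5 rows; each row is the pose to reach, as a shift and turn from the pose commanded when the call began, along the tool's axes at that moment; what a row does not reach only later rows make up. A row lasts 1/8 s, in which the tool goes at most 62.5 mm and 10.7 degrees, less where a joint would pass 70% of its speed; a pose out of reach is approached as far as the arm can. A call with a gripper value outside its range is refused whole. The fingers move at their own pace and stop on an object; "newtons" is the grip in N (left out, the last holds). Time passes only in rows, so rows that repeat a pose let the fingers close. It gives the time, the measured TCP pose, the force and the opening at its end, in the units of the state.
- r.sense(): the state, without advancing time (a new reading comes with each control period).
- r.grab_frame(name): name is "scene" or "top" or "wrist"; returns the picture (480x640x3 uint8, red, green, blue); there is no depth.
- r.calibration(name): a dict with "mtx" (3x3 intrinsics, pixels), "origin" and "attitude" of the camera in the world; the wrist camera has in their place "T_tool_cam" (4x4, takes a point from camera to tool coordinates, whose origin is the TCP and whose axes are the flange's). Camera axes: x right, y down, z forward; pixel columns grow to the right and rows downward; lengths in mm; the calibration is good to about 2 mm. The wrist camera is an equidistant fisheye: a pixel r from the principal point sees the ray r / f radians off the axis. A picture is of the moment at which its call begins: read the wrist's pose just before it. calibration takes no time and is no camera call.
- r.sign_off(): hands the job in, once; it reports no verdict.
The state is a dict: "clock": time; "qpos": joint angles; "qvel": joint speeds; "joint_efforts": joint torques, N m; "eef_pos": TCP position; "tcp_rot": TCP orientation; "contact_force": force on the tool from outside, world axes, zero at the start; "wrist_torque": the same for the moment, N m; "opening": opening from 0.0 (shut) to 1.0 (fully open).
Only numpy, scipy, OpenCV 4.12 (cv2) and the standard library are available. Lean on these libraries where they do the work, as an engineer would, in place of code of your own. Each camera call takes 0.05 s, during which the arm holds its last target.

### The job

Take the loose lever from the tray and thread its toothed bore down over the valve's splined shaft, with the arm pointing along the black parked line as nearly as the spline allows, feeling for the fit with light pressure and never forcing it (well under 40 N), until the hub sits fully home on the shaft's collar. Then swing the seated lever clockwise (seen from above) until its arm rests gently against the stop post, and let go. Leave the vial rack, the bottle and the screwdriver where they are.

Things in the scene. Friction and masses are not known exactly. Their poses are not given: they have to be found in the camera images.
- lever_hub (a point): Loose bare-aluminium lever, about 160 g, standing upright on its hub in the tray. Point: centre of the hub on the bore axis, half-way up. Hub: tube 34 mm tall, about 36 mm across, with two parallel flats 40 mm apart (26 mm long, full height) on its +y and -y sides, good to grasp from above. z up along the bore, x along the arm.
- lever_bore (a point): Middle of the bore's lower mouth (hub underside, 17 mm below lever_hub). The bore goes right through: 26.6 mm wide, with 6 inward teeth 3.8 mm wide, tips 8.8 mm from the axis, at 30, 90, 150 .. degrees from the arm. So it fits the shaft every 60 degrees, when the arm lies in line with a shaft tooth. Axes as lever_hub.
- lever_knob (a point): Centre of the black 22 mm ball at the end of the lever's arm, 108 mm from the bore axis and 7 mm above the level of lever_hub. The arm is a bar 14 mm wide and 10 mm tall, at the same level. Axes as lever_hub.
- tray: Grey fixed tray, 200 x 160 mm, floor 4 mm thick, rim 14 mm tall. Origin under its middle. The lever's hub stands on its floor within 40 mm of the middle.
- valve: White fixed valve module, box 170 x 150 x 55 mm. Origin on the table under the shaft's axis; z up; x points along the black parked line on its top (35 to 85 mm from the axis). The vertical steel shaft turns stiffly (about 0.15 N m) and stays where left.
- shaft_seat (a point): Point on the shaft's axis at the top of its collar (32 mm wide), where the hub's underside must come to rest: 73 mm above the table, 18 mm above the module's top. Axes as the valve, not turning with the shaft. From here up stand 6 straight flat-topped teeth, 4.6 mm wide, 24.4 mm over the tips, 18 mm tall. With the lever seated, lever_hub is 17 mm above this point.
- shaft_tip (a point): Top of the shaft, 30 mm above shaft_seat: a round pilot of 16 mm, 12 mm tall (last 4 mm a cone), that centres the bore. The hub then rests on the tooth tops until its angle fits within about 3 degrees. The shaft's angle is not measured: the tooth nearest the parked line points up to 25 degrees away from it. It shows from above, or is found by trying angles under light pressure.
- stop_post (a point): Fixed steel stop post, 10 mm in diameter, 55 mm tall on the module's top. Point on its axis at the height of the seated lever's arm, 75 mm from the shaft's axis, 1.26 rad clockwise from the parked line. The arm's side touches it when the arm points 63 degrees (1.10 rad) clockwise from the parked line. Axes as the valve.
- rack_centre (a point): Bystander: black vial rack 100 x 200 x 35 mm with small blue-capped vials; centre of its block. Leave alone.
- bottle_centre (a point): Bystander: amber capped bottle, 60 mm wide, 130 mm tall; its centre. Leave alone.
- driver_grip (a point): Bystander: screwdriver lying on the table; point on its handle. Leave alone.
Not all that is in view belongs to the job. What is shaped like the part that bears lever_hub but orange is not meant. Several things have the shape of the valve; the one meant has the colours described above.

How it is judged (in metres and radians):
On the way:
1. the lever is threaded fully home on the shaft, its arm within 30 degrees of the parked line (horizontal distance between lever_hub and shaft_seat below 0.004 m and z of lever_hub in the frame of shaft_seat between 0.013 and 0.0195 m and angle between lever_hub's own z axis and vertical below 0.09 rad and x of lever_knob in the frame of valve above 0.0931832 m), for 0.1 s.
At the end, for the whole second after the job is handed in: The lever sits fully home on the shaft (hub underside within 2.5 mm of the collar, centred within 4 mm, upright within 5 degrees), its arm within 6 degrees of the direction in which it touches the stop post (63 degrees clockwise from the parked line), at rest and released (horizontal distance between lever_hub and shaft_seat below 0.004 m and z of lever_hub in the frame of shaft_seat between 0.013 and 0.0195 m and angle between lever_hub's own z axis and vertical below 0.09 rad and x of lever_knob in the frame of valve between 0.0391346 and 0.0583526 m and y of lever_knob in the frame of valve below -0.0908789 m and linear speed of lever below 0.02 m/s).
It fails at once if the lever is forced: it bears on the valve (shaft, housing or post) with more than 70 N, all contacts added up (contact force between lever and valve above 70 N).
It fails at once if the vial rack is disturbed (moved more than 25 mm) (distance of rack_centre from where it was at the start of the episode above 0.025 m).
It fails at once if the bottle is disturbed (moved more than 25 mm) (distance of bottle_centre from where it was at the start of the episode above 0.025 m).
It fails at once if the screwdriver is disturbed (moved more than 25 mm) (distance of driver_grip from where it was at the start of the episode above 0.025 m).
It also fails if it takes over 67 s, if anything falls off the work surface, if the arm or the gripper's body presses on something with over 40 N, if the wrist force passes 120 N, or if a joint passes its speed limit or range.

## Working session

There is one attempt and no reset: what is moved stays moved. The work goes in short steps, Python scripts to look and compute and a tool call to move; the robot and the scene stay as the last step left them, time stands still between calls to the robot, and variables do not carry over. Pictures are saved under pics/ and viewed, and the job is handed in when it is done.

Besides the shell and the picture viewer there is one more tool, called as name(argument=value, ...), one argument or row to a line, values as JSON. jog_arm: Moves the arm, as the interface text tells. Its arguments: {"type":"object","properties":{"series":{"type":"array","items":{"type":"array","items":{"type":"array","items":{"type":"number"}}}},"newtons":{"type":"number"}},"required":["series"]}

```bash
ls; mkdir -p pics; python3 - <<'E'
from rig import r
import cv2
s=r.sense(); print(s); print(r.grasp_offset)
for n in ("scene","top","wrist"):
    im=r.grab_frame(n); cv2.imwrite(f"pics/{n}0.png",im[:,:,::-1]); c=r.calibration(n); print(n,c)
E
```

```text
pics
{'clock': 0.0, 'qpos': array([ 1.27860432e+00,  3.53656842e-01,  1.63410698e+00,  1.47246543e-06,
        1.15520261e+00, -2.42265638e-03]), 'qvel': array([ 9.53739779e-04, -6.85727711e-05,  2.66287038e-04,  3.23485507e-03,
       -7.97041174e-04, -1.13379911e-03]), 'joint_efforts': array([-2.92674777e-03, -6.05267715e+01, -3.42070878e+01, -9.54729126e-05,
        9.48868110e-03,  2.79699054e-05]), 'eef_pos': array([178.46220991, 598.49783274, 230.56787147]), 'tcp_rot': array([-3.14021889e+00, -4.67448418e-06,  2.85182270e+00]), 'contact_force': array([-0.44336238,  0.26940941,  0.35052638]), 'wrist_torque': array([ 0.05170855, -0.03890085,  0.04339773]), 'opening': 1.000100798457007}
18.700000000000003
scene {'mtx': array([[621.61681101,   0.        , 319.5647295 ],
       [  0.        , 621.61681101, 244.94832452],
       [  0.        ,   0.        ,   1.        ]]), 'origin': array([1734.43586691, -174.68686069, 1123.93951596]), 'attitude': array([-2.26533397,  0.01166153,  1.39951305])}
top {'mtx': array([[487.99929745,   0.        , 316.05423419],
       [  0.        , 487.99929745, 239.36383553],
       [  0.        ,   0.        ,   1.        ]]), 'origin': array([ 329.37035849,   41.66950393, 1174.62841195]), 'attitude': array([-2.97825617, -0.0151891 , -1.57841849])}
wrist {'mtx': array([[371.64829954,   0.        , 318.82708335],
       [  0.        , 371.64829954, 235.49452999],
       [  0.        ,   0.        ,   1.        ]]), 'T_tool_cam': array([[ 4.35991575e-04, -9.56169921e-01, -2.92812042e-01,
         7.49103107e+01],
       [ 9.99999895e-01,  3.74710112e-04,  2.65374985e-04,
         1.25357099e-01],
       [-1.44023946e-04, -2.92812127e-01,  9.56169984e-01,
        -1.42925200e+02],
       [ 0.00000000e+00,  0.00000000e+00,  0.00000000e+00,
         1.00000000e+00]])}
```

View pics/scene0.png

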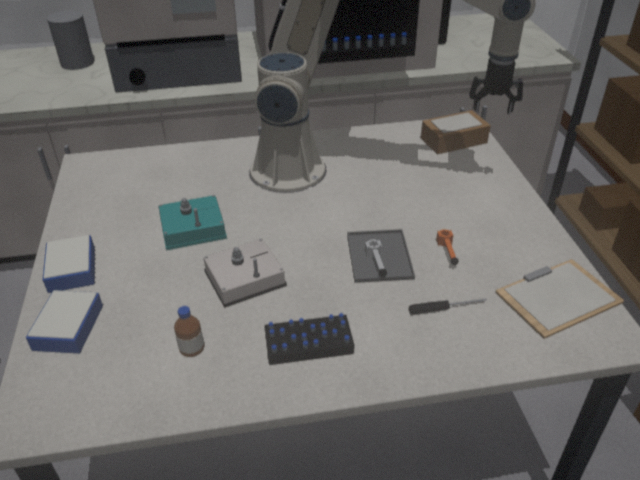

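View pics/top0.png

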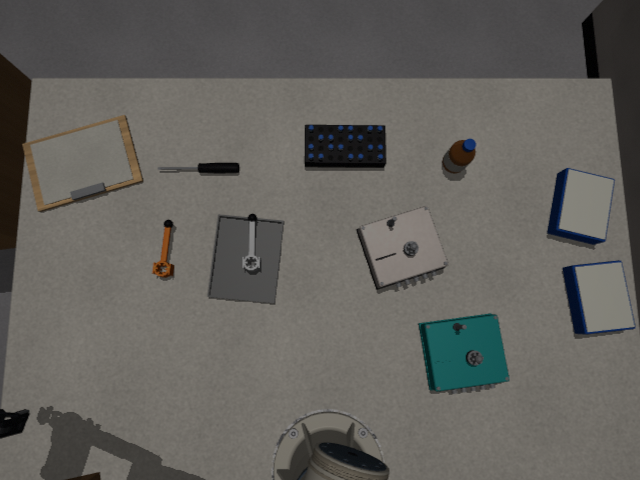

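View pics/wrist0.png

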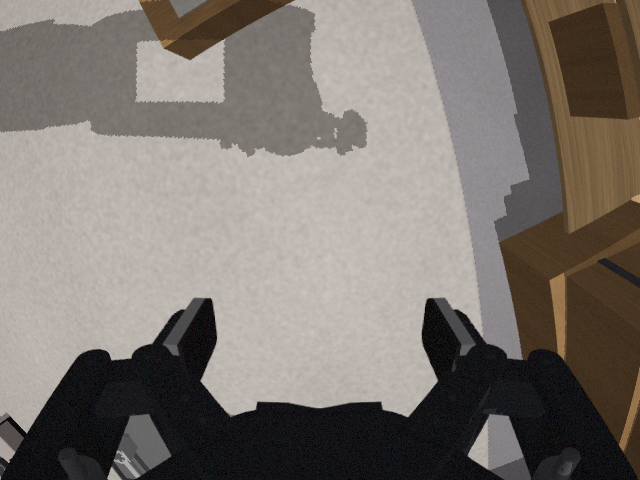

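The top view shows the aluminium lever's hub at about (251,262) and its knob at (252,217). The white valve's shaft is at (411,248), its post at (391,223), and its parked line runs along (376..396, 257). The teal valve and the orange lever are decoys. Next I'll zoom in and cast rays.

```bash
cat > h.py <<'E'
import numpy as np, cv2
from scipy.spatial.transform import Rotation as R
from rig import r
def cam(name,s=None):
    c=r.calibration(name)
    if name!="wrist": return c["mtx"],np.array(c["origin"]),R.from_euler("xyz",c["attitude"]).as_matrix()
    T=c["T_tool_cam"]; Rt=R.from_euler("xyz",s["tcp_rot"]).as_matrix()
    return c["mtx"],Rt@T[:3,3]+s["eef_pos"],Rt@T[:3,:3]
def ray(name,uv,s=None):
    K,o,A=cam(name,s); d=np.array([(uv[0]-K[0,2])/K[0,0],(uv[1]-K[1,2])/K[1,1],1.])
    if name=="wrist":
        q=d[:2]; t=np.hypot(*q); d=np.array([*(q/max(t,1e-9)*np.sin(t)),np.cos(t)])
    d=A@d; return o,d/np.linalg.norm(d)
def onz(name,uv,z,s=None):
    o,d=ray(name,uv,s); return o+d*(z-o[2])/d[2]
def proj(name,P,s=None):
    K,o,A=cam(name,s); p=A.T@(np.asarray(P,float)-o)
    if name=="wrist":
        t=np.arctan2(np.hypot(p[0],p[1]),p[2]); q=p[:2]/max(np.hypot(p[0],p[1]),1e-9)*t
    else: q=p[:2]/p[2]
    return q*K[0,0]+K[:2,2]
E
python3 - <<'E'
from h import *
print(onz("top",(411,248),103),onz("top",(251,262),38))
for n,u in(("hub",(251,262)),):
    pass
print("hub",onz("top",(251.5,262),38),"knob",onz("top",(252,217),28),"orange",onz("top",(162,269),34))
print("shaft",onz("top",(411,248),103),"post",onz("top",(391,223),110),"line",onz("top",(376,259.5),55),onz("top",(396,255),55))
print("base",proj("top",(0,0,0)), proj("scene",(0,0,0)))
print("shaft scene",proj("scene",onz("top",(411,248),103)), "hub", proj("scene",onz("top",(251.5,262),38)))
a=cv2.imread("pics/top0.png")
cv2.imwrite("pics/t_valve.png",cv2.resize(a[195:300,345:455],None,fx=7,fy=7,interpolation=cv2.INTER_CUBIC)[:600])
cv2.imwrite("pics/t_tray.png",cv2.resize(a[205:310,200:300],None,fx=5.7,fy=5.7,interpolation=cv2.INTER_CUBIC))
E
```

```text
[ 485.30588195 -187.17930214  103.        ] [463.71558645 175.50963769  38.        ]
hub [463.70877525 174.34279016  38.        ] knob [573.28837963 175.81588617  28.        ] orange [448.96128534 383.11472249  34.        ]
shaft [ 485.30588195 -187.17930214  103.        ] post [ 540.82690085 -143.18472163  110.        ] line [ 465.84052607 -115.12400843   55.        ] [ 476.07686785 -161.88917847   55.        ]
base [327.67286648 466.92802126] [286.19518055 169.89277151]
shaft scene [236.65201451 244.94208725] hub [370.69657065 242.64899268]
```

View pics/t_valve.png

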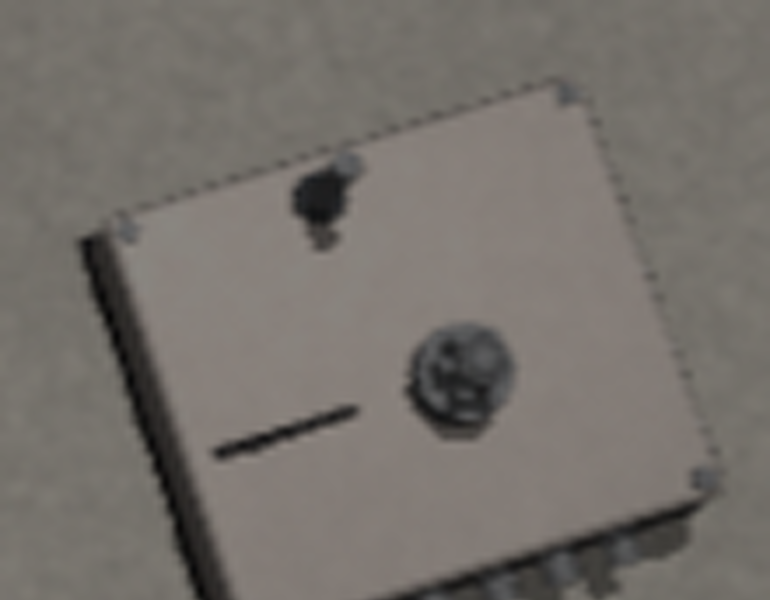

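View pics/t_tray.png

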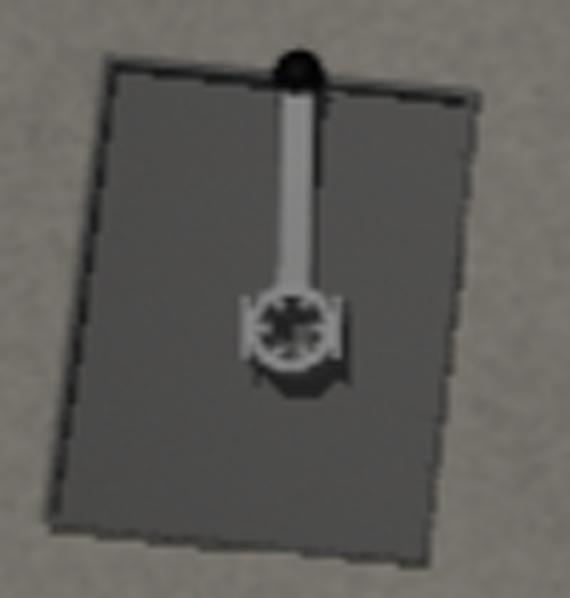

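The lever's arm points along world +x, with yaw about 0. The parked line's yaw is about 102°. I'll set the tool's yaw equal to the lever's yaw, since joint 6 then stays in range for the whole job. Next I'll go above the lever.

```bash
cat >> h.py <<'E'
def plan(p,yaw,s=None):
    s=s or r.sense(); A=R.from_euler("xyz",s["tcp_rot"]); B=R.from_euler("xyz",[np.pi,0,yaw])
    print("shift cm",(A.inv().apply(np.array(p)-s["eef_pos"])/10).round(2),"turn",(A.inv()*B).as_rotvec(degrees=True).round(2))
def show():
    s=r.sense(); print(round(s["clock"],2),s["eef_pos"].round(2),s["tcp_rot"].round(4),"F",s["contact_force"].round(1),"M",s["wrist_torque"].round(2),"op",round(s["opening"],3),"q",s["qpos"].round(2)); return s
E
python3 - <<'E'
from h import *
s=show(); plan((464,174,130),0.013,s)
E
```

```text
0.15 [178.49 598.59 230.72] [-3.1405 -0.      2.8518] F [1.2 0.2 0.2] M [0.02 0.02 0.04] op 0.998 q [ 1.28  0.35  1.63  0.    1.16 -0.  ]
shift cm [-39.49 -32.52  10.11] turn [-1.0000e-02  9.0000e-02  1.6265e+02]
```

jog_arm(
  series=[
    [[-39.5, -32.5, 3, 0, 0, 50, 8.5], [-39.5, -32.5, 3, 0, 0, 50, 8.5], [-39.5, -32.5, 3, 0, 0, 50, 8.5], [-39.5, -32.5, 3, 0, 0, 50, 8.5], [-39.5, -32.5, 3, 0, 0, 50, 8.5]],
  ],
  newtons=60,
)

```text
clock: 0.78
eef_pos: [353.6, 338.4, 212.9]
tcp_rot: [3.141, -0.0, 1.975]
contact_force: [0.6, 1.1, 0.2]
opening: 0.994
```

```bash
python3 - <<'E'
from h import *
s=show(); plan((464,174,130),0.013,s)
E
```

```text
0.78 [353.57 338.42 212.9 ] [ 3.1413 -0.      1.9746] F [0.6 1.1 0.2] M [ 0.01  0.   -0.02] op 0.994 q [ 0.76  0.16  1.94 -0.    1.04  0.36]
shift cm [-19.46   3.69   8.29] turn [ 1.0000e-02 -2.0000e-02  1.1239e+02]
```

jog_arm(
  series=[
    [[-19.5, 3.7, 8, 0, 0, 53, 8.5], [-19.5, 3.7, 8, 0, 0, 53, 8.5], [-19.5, 3.7, 8, 0, 0, 53, 8.5], [-19.5, 3.7, 8, 0, 0, 53, 8.5], [-19.5, 3.7, 8, 0, 0, 53, 8.5]],
  ],
)

```text
clock: 1.4
eef_pos: [464.5, 173.9, 131.9]
tcp_rot: [-3.141, 0.002, 1.045]
contact_force: [0.5, -0.1, 0.0]
opening: 1.002
```

```bash
python3 - <<'E'
from h import *
s=show(); plan((464,174,130),0.013,s)
E
```

```text
1.4 [464.48 173.89 131.88] [-3.1405e+00  1.6000e-03  1.0453e+00] F [ 0.5 -0.1  0. ] M [-0.03  0.04 -0.01] op 1.002 q [ 0.36  0.28  1.99 -0.    0.87  0.88]
shift cm [-0.01 -0.05  0.19] turn [-1.000e-02  1.200e-01  5.914e+01]
```

jog_arm(
  series=[
    [[0, 0, 0.2, 0, 0, 53, 8.5], [0, 0, 0.2, 0, 0, 53, 8.5], [0, 0, 0.2, 0, 0, 53, 8.5], [0, 0, 0.2, 0, 0, 53, 8.5], [0, 0, 0.2, 0, 0, 53, 8.5]],
  ],
)

```text
clock: 2.02
eef_pos: [464.1, 175.8, 130.9]
tcp_rot: [3.141, 0.0, 0.123]
contact_force: [-0.0, -0.6, 0.7]
opening: 0.994
```

jog_arm(
  series=[
    [[0, 0, 0, 0, 0, 6.2, 8.5], [0, 0, 0, 0, 0, 6.2, 8.5]],
  ],
)

```text
clock: 2.28
eef_pos: [464.1, 175.8, 130.9]
tcp_rot: [3.142, 0.0, 0.022]
contact_force: [-0.8, 0.7, 0.6]
opening: 0.996
```

```bash
python3 - <<'E'
from h import *
s=show(); im=r.grab_frame("wrist"); cv2.imwrite("pics/w1.png",im[:,:,::-1])
print(proj("wrist",(463.7,174.3,38),s))
E
```

```text
2.27 [464.11 175.84 130.88] [3.1415e+00 2.0000e-04 2.1600e-02] F [-0.8  0.7  0.6] M [-0.02 -0.01 -0.  ] op 0.996 q [0.36 0.28 2.   0.   0.86 1.91]
[321.40148633 239.4309883 ]
```

View pics/w1.png

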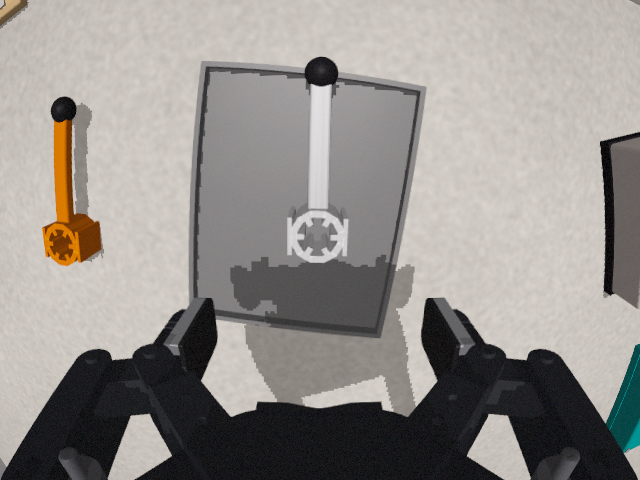

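The wrist view shows the hub ring's top at about (317,237) and the knob at (321,71). I'll fit them more exactly.

```bash
python3 - <<'E'
from h import *
s=r.sense(); im=cv2.imread("pics/w1.png"); g=cv2.cvtColor(im,cv2.COLOR_BGR2GRAY)
c=g[195:275,275:360]; m=(g>205).astype(np.uint8); m[:, :270]=0;m[:,365:]=0;m[:205]=0;m[275:]=0
ys,xs=np.nonzero(m); print(xs.min(),xs.max(),ys.min(),ys.max(),len(xs))
cnt,h=cv2.findContours(m,cv2.RETR_CCOMP,cv2.CHAIN_APPROX_NONE)
for k in cnt:
    if len(k)>20: print(len(k),cv2.boundingRect(k),cv2.minEnclosingCircle(k),cv2.fitEllipse(k) if len(k)>5 else 0)
cv2.imwrite("pics/w1z.png",cv2.resize(im[190:285,270:370],None,fx=6,fy=6,interpolation=cv2.INTER_NEAREST))
k=(cv2.cvtColor(im,cv2.COLOR_BGR2GRAY)<50).astype(np.uint8)[40:100,290:350]; n,l,st,ce=cv2.connectedComponentsWithStats(k); print(st,ce+[290,40])
print("knob",onz("wrist",(321.5,71.5),28,s),"hub",onz("wrist",(317.3,237),38,s))
E
```

```text
288 347 205 261 1190
223 (288, 211, 60, 51) ((317.2346496582031, 235.1548614501953), 33.40138626098633) ((317.0576171875, 236.15435791015625), (49.1765251159668, 61.27666091918945), 89.66297912597656)
182 (296, 216, 44, 43) ((317.06341552734375, 236.87733459472656), 22.157833099365234) ((316.90997314453125, 236.66290283203125), (39.46981430053711, 40.16001510620117), 101.3052749633789)
22 (311, 205, 10, 3) ((315.5, 206.0), 4.609872341156006) ((315.4192199707031, 206.0), (2.2586429119110107, 13.010087013244629), 90.0)
[[   0    0   60   60 2873]
 [  14   17   34   29  727]] [[319.14340411  68.94709363]
 [320.90921596  71.68500688]]
knob [574.31129561 176.91387719  28.        ] hub [465.34224459 177.06657505  38.        ]
```

View pics/w1z.png

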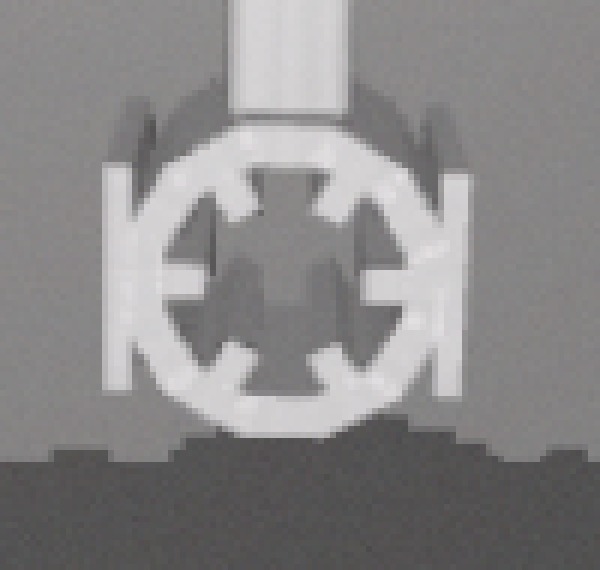

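The hub is at about (465.4, 177.0) and the knob is 109 mm away (108 expected), with lever yaw about 0. I'll descend partway and check again.

```bash
python3 - <<'E'
from h import *
s=show(); plan((465.4,177,65),0.0,s)
E
```

```text
2.33 [464.12 175.84 130.9 ] [3.1415e+00 2.0000e-04 2.3300e-02] F [-0.4  0.4  0.2] M [-0.01 -0.01  0.02] op 0.995 q [ 0.36  0.28  2.   -0.    0.86  1.91]
shift cm [ 0.13 -0.11  6.59] turn [0.01 0.01 1.34]
```

jog_arm(
  series=[
    [[0.13, -0.11, 6.6, 0, 0, 1.3, 8.5], [0.13, -0.11, 6.6, 0, 0, 1.3, 8.5], [0.13, -0.11, 6.6, 0, 0, 1.3, 8.5]],
  ],
)

```text
clock: 2.7
eef_pos: [465.5, 177.0, 65.6]
tcp_rot: [3.141, 0.001, -0.0]
contact_force: [-0.2, 0.3, 0.2]
opening: 0.994
```

```bash
python3 - <<'E'
from h import *
s=show(); im=r.grab_frame("wrist"); cv2.imwrite("pics/w2.png",im[:,:,::-1])
im=im[:,:,::-1]
cv2.imwrite("pics/w2z.png",cv2.resize(im[190:350,220:420],None,fx=3.7,fy=3.7,interpolation=cv2.INTER_NEAREST))
print(proj("wrist",(465.4,177,38),s))
E
```

```text
2.7 [465.51 177.02  65.65] [ 3.1413e+00  7.0000e-04 -3.0000e-04] F [-0.2  0.3  0.2] M [-0.    0.03  0.04] op 0.994 q [ 0.36  0.39  2.03 -0.    0.72  1.93]
[319.1908311  278.33505339]
```

View pics/w2z.png

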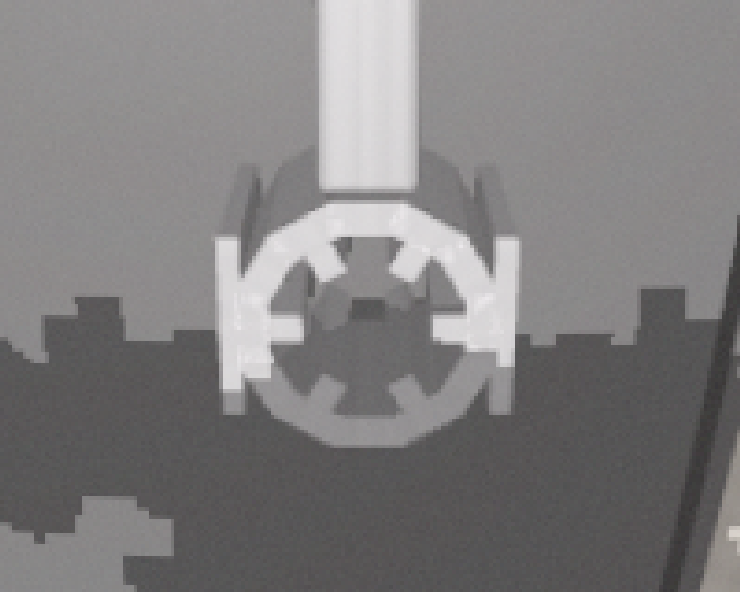

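The ring's centre is at (319.3,278.1), matching the predicted (319.2,278.3). I'll descend and grip.

jog_arm(
  series=[
    [[0, 0, 5.8, 0, 0, 0, 8.5], [0, 0, 5.8, 0, 0, 0, 8.5], [0, 0, 5.8, 0, 0, 0, 6], [0, 0, 5.8, 0, 0, 0, 3.5], [0, 0, 5.8, 0, 0, 0, 3.5]],
  ],
  newtons=60,
)

```text
clock: 3.38
eef_pos: [466.8, 177.5, 9.2]
tcp_rot: [-3.14, -0.003, -0.002]
contact_force: [-1.5, -0.9, 12.6]
opening: 0.459
```

jog_arm(
  series=[
    [[0, 0, 0, 0, 0, 0, 3.5], [0, 0, 0, 0, 0, 0, 3.5], [0, 0, 0, 0, 0, 0, 3.5]],
  ],
  newtons=60,
)

```text
clock: 3.75
eef_pos: [466.8, 177.5, 9.2]
tcp_rot: [-3.14, -0.003, -0.002]
contact_force: [-1.8, -1.3, 14.0]
opening: 0.455
```

```bash
python3 - <<'E'
from h import *
s=show()
E
```

```text
3.75 [466.79 177.47   9.19] [-3.1405e+00 -2.9000e-03 -1.8000e-03] F [-1.8 -1.3 14. ] M [-0.17  0.33 -0.04] op 0.455 q [ 0.36  0.49  2.05 -0.    0.59  1.93]
```

Gripped at opening 0.455, about 39 mm, which fits the 40 mm flats. The 14 N upward force is probably the closing pads pressing the hub onto the tray. Now I'll lift.

jog_arm(
  series=[
    [[0, 0, -1, 0, 0, 0, 3.5], [0, 0, -5, 0, 0, 0, 3.5], [0, 0, -11, 0, 0, 0, 3.5], [0, 0, -15, 0, 0, 0, 3.5], [0, 0, -15, 0, 0, 0, 3.5]],
  ],
)

```text
clock: 4.38
eef_pos: [467.5, 177.8, 160.9]
tcp_rot: [-3.139, -0.007, -0.002]
contact_force: [-0.4, 0.3, -2.7]
opening: 0.456
```

```bash
python3 - <<'E'
from h import *
s=show(); im=r.grab_frame("wrist")[:,:,::-1]; cv2.imwrite("pics/w3.png",im)
plan((485,-187,190),1.78,s)
E
```

```text
4.38 [467.5  177.78 160.93] [-3.139e+00 -6.700e-03 -1.800e-03] F [-0.4  0.3 -2.7] M [0.02 0.   0.03] op 0.456 q [0.36 0.24 1.97 0.   0.92 1.93]
shift cm [ 1.83 36.47 -2.99] turn [   0.24   -0.41 -102.09]
```

View pics/w3.png

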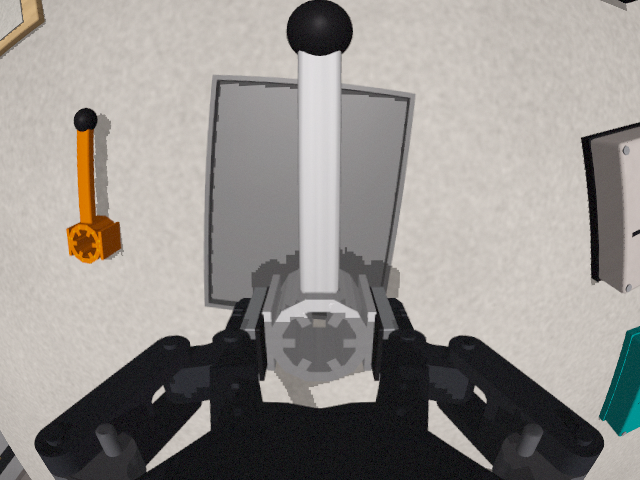

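```bash
python3 - <<'E'
from h import *
s=r.sense(); im=cv2.imread("pics/w3.png")
c=r.calibration("wrist");T=c["T_tool_cam"];K=c["mtx"]
def pt(P):
    p=T[:3,:3].T@(np.array(P,float)-T[:3,3]); t=np.arctan2(np.hypot(p[0],p[1]),p[2]); return (p[:2]/np.hypot(p[0],p[1])*t*K[0,0]+K[:2,2]).round(1)
for x in(-3,-2,-1,0,1): print(x,pt((x,0,-28.8)))
print("front edge ring",pt((18,0,-28.8)),pt((-18,0,-28.8)),"knob",pt((108,0,-18.8)),pt((107,0,-18.8)))
cv2.imwrite("pics/w3z.png",cv2.resize(im[280:400,240:400],None,fx=5,fy=5,interpolation=cv2.INTER_CUBIC))
g=cv2.cvtColor(im,cv2.COLOR_BGR2GRAY); m=(g<45).astype(np.uint8)[:80,270:370]; n,l,st,ce=cv2.connectedComponentsWithStats(m); print(st,ce+[270,0])
E
```

```text
-3 [319.3 346.9]
-2 [319.3 344.6]
-1 [319.3 342.4]
0 [319.3 340.1]
1 [319.3 337.8]
front edge ring [319.3 296.1] [319.2 378.3] knob [319.5  27.3] [319.5  30.1]
[[   0    0  100   80 5249]
 [  17    0   66   56 2751]] [[319.72699562  45.40579158]
 [319.06688477  28.23155216]]
```

View pics/w3z.png

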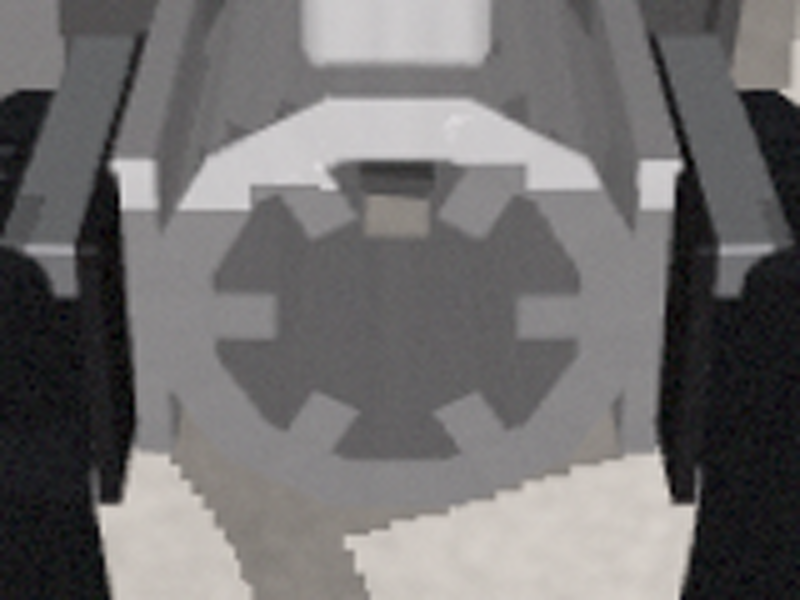

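The lever is held upright and centred between the pads. The hub axis is at tool x of about -1.3 mm. I'll carry it toward the valve and view the shaft to one side of the held arm.

```bash
python3 - <<'E'
from h import *
s=show(); plan((448.5,-256,160),1.78,s)
E
```

```text
4.42 [466.18 177.27 158.79] [-3.1403e+00 -3.4000e-03 -1.8000e-03] F [ 0.1  0.1 -2.2] M [-0.01  0.1   0.02] op 0.456 q [0.36 0.24 1.97 0.   0.92 1.93]
shift cm [-1.69 43.33 -0.18] turn [   0.12   -0.21 -102.09]
```

jog_arm(
  series=[
    [[-1.7, 43.3, -2, 0, 0, -52, 3.5], [-1.7, 43.3, -2, 0, 0, -52, 3.5], [-1.7, 43.3, -2, 0, 0, -52, 3.5], [-1.7, 43.3, -2, 0, 0, -52, 3.5], [-1.7, 43.3, -2, 0, 0, -52, 3.5]],
  ],
)

```text
clock: 5.05
eef_pos: [454.7, -94.3, 168.2]
tcp_rot: [-3.14, 0.001, 0.814]
contact_force: [0.8, 0.4, -1.9]
opening: 0.459
```

```bash
python3 - <<'E'
from h import *
s=show(); plan((448.5,-256,140),1.78,s)
E
```

```text
5.05 [454.66 -94.26 168.22] [-3.1395e+00  1.2000e-03  8.1370e-01] F [ 0.8  0.4 -1.9] M [-0.1   0.   -0.02] op 0.459 q [-0.21  0.18  2.03  0.    0.93  0.55]
shift cm [-12.17  10.67   2.81] turn [-1.400e-01  1.000e-02 -5.537e+01]
```

jog_arm(
  series=[
    [[-12.2, 10.7, 2.8, 0, 0, -53, 3.5], [-12.2, 10.7, 2.8, 0, 0, -53, 3.5], [-12.2, 10.7, 2.8, 0, 0, -53, 3.5], [-12.2, 10.7, 2.8, 0, 0, -53, 3.5], [-12.2, 10.7, 2.8, 0, 0, -53, 3.5]],
  ],
)

```text
clock: 5.68
eef_pos: [447.6, -255.2, 139.5]
tcp_rot: [-3.139, -0.002, 1.7]
contact_force: [0.3, 0.1, -2.3]
opening: 0.456
```

jog_arm(
  series=[
    [[0, 0, 0, 0, 0, -2.5, 3.5], [0, 0, 0, 0, 0, -2.5, 3.5]],
  ],
)

```text
clock: 5.92
eef_pos: [448.1, -254.4, 140.1]
tcp_rot: [-3.139, -0.002, 1.739]
contact_force: [-0.2, 0.5, -1.4]
opening: 0.457
```

```bash
python3 - <<'E'
from h import *
s=show(); im=r.grab_frame("wrist")[:,:,::-1]; cv2.imwrite("pics/w4.png",im)
print(proj("wrist",(485.3,-187.2,103),s))
E
```

```text
5.92 [ 448.13 -254.42  140.08] [-3.1395e+00 -1.7000e-03  1.7391e+00] F [-0.2  0.5 -1.4] M [-0.   -0.04  0.  ] op 0.457 q [-0.52  0.3   1.95 -0.    0.9  -0.69]
[416.2728386  157.71545187]
```

View pics/w4.png

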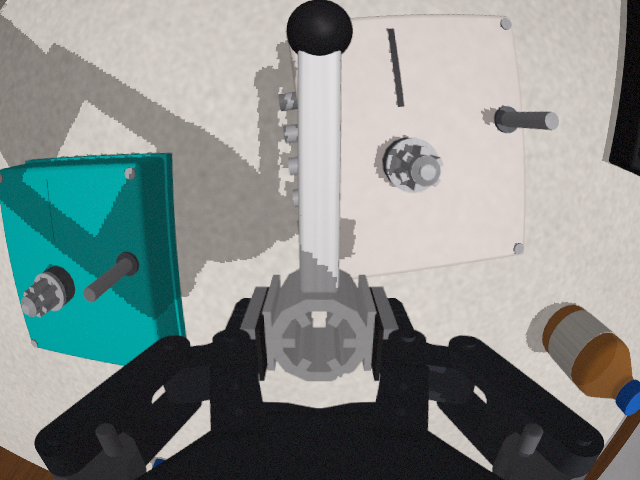

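The wrist view shows the shaft top at about (427,171), teeth around (411,163), and the parked line from (391,30) to (401,106). The post's foot is at (507,119) and its top at (552,121). I'll zoom in.

```bash
python3 - <<'E'
from h import *
im=cv2.imread("pics/w4.png")
cv2.imwrite("pics/w4z.png",cv2.resize(im[125:205,365:455],None,fx=7.5,fy=7.5,interpolation=cv2.INTER_CUBIC))
E
```

```text
(no output)
```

View pics/w4z.png

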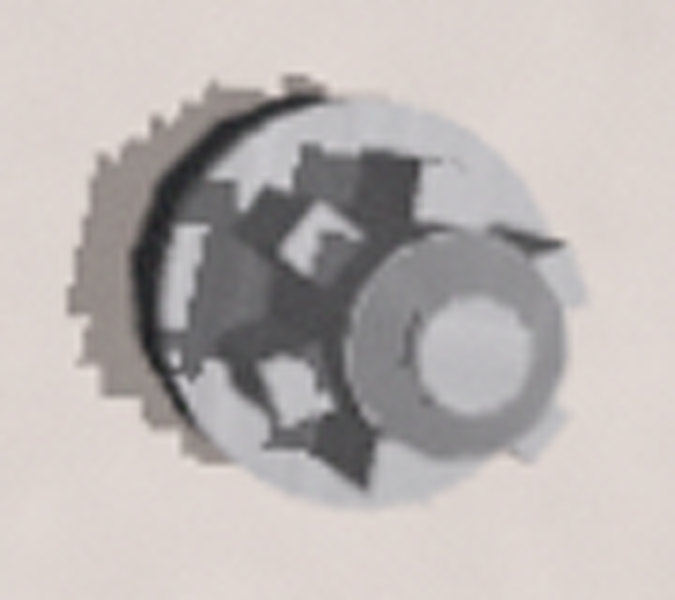

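The pilot top is visible at about (429,172.7), but oblique parallax hides some teeth. I'll shift so the shaft sits more nearly below the camera.

jog_arm(
  series=[
    [[-2.5, 2.2, 1.2, 0, 0, -2, 3.5], [-2.5, 2.2, 1.2, 0, 0, -2, 3.5], [-2.5, 2.2, 1.2, 0, 0, -2, 3.5]],
  ],
)

```text
clock: 6.35
eef_pos: [474.3, -275.3, 128.9]
tcp_rot: [-3.14, -0.001, 1.774]
contact_force: [0.2, 0.7, -1.0]
opening: 0.457
```

```bash
python3 - <<'E'
from h import *
s=show(); im=r.grab_frame("wrist")[:,:,::-1]; cv2.imwrite("pics/w5.png",im)
import pickle; pickle.dump(s,open("s5.pkl","wb"))
print(proj("wrist",(485.3,-187.2,103),s))
cv2.imwrite("pics/w5z.png",cv2.resize(im[80:180,330:440],None,fx=6,fy=6,interpolation=cv2.INTER_CUBIC))
E
```

```text
6.35 [ 474.27 -275.34  128.86] [-3.1402e+00 -1.3000e-03  1.7736e+00] F [ 0.2  0.7 -1. ] M [ 0.   -0.03  0.  ] op 0.457 q [-0.53  0.36  1.89  0.    0.9  -0.73]
[382.60409841 106.22770164]
```

View pics/w5.png

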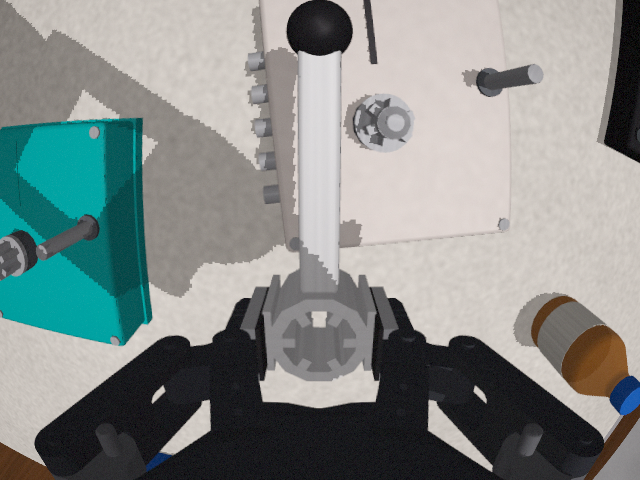

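View pics/w5z.png

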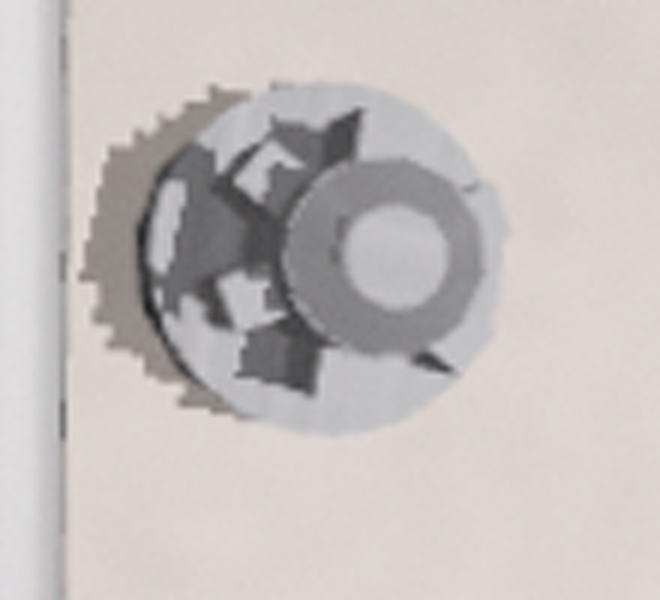

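Tooth tops show at zoom (268,170) and (250,300). Tooth corners at (362,108), (458,375) and (313,395) agree on a tooth about 10° right of image-up. I'll compute everything in world coordinates.

```bash
python3 - <<'E'
from h import *
import pickle; s=pickle.load(open("s5.pkl","rb"))
im=cv2.imread("pics/w5.png")
z=lambda p:((p[0]+.5)/6-.5+330,(p[1]+.5)/6-.5+80)
tip=onz("wrist",z((396,257)),103,s); col=onz("wrist",z((324,260)),73,s); print("tip",tip,"collar",col)
c=(tip+col)[:2]/2
for nm,p,sg in(("UL",(362,108),1),("LR",(458,375),-1),("Bot",(313,395),1),("patch1",(268,170),0),("patch2",(250,300),0)):
    w=onz("wrist",z(p),91,s)[:2]-c; a=np.degrees(np.arctan2(w[1],w[0])); rr=np.hypot(*w); print(nm,round(rr,1),"tooth",round((a-sg*10.9),1),"mod60",round((a-sg*10.9)%60,1))
# line mask
g=cv2.cvtColor(im,cv2.COLOR_BGR2GRAY); m=((g<90)).astype(np.uint8); m[:, :355]=0; m[:,385:]=0; m[70:]=0
ys,xs=np.nonzero(m); print(len(xs),xs.min(),xs.max(),ys.min(),ys.max())
P=np.array([onz("wrist",(x,y),55,s)[:2] for x,y in zip(xs,ys)]).astype(np.float32)
v=cv2.fitLine(P,cv2.DIST_L2,0,.01,.01).ravel(); print("line dir",np.degrees(np.arctan2(v[1],v[0])),"near end dist",np.hypot(*(P-c).T).min(),"dir from axis",np.degrees(np.arctan2(*(P.mean(0)-c)[::-1])))
b=onz("wrist",(488,82),55,s);t=onz("wrist",(536,74),110,s); print("post",b,t,[ (np.hypot(*(q[:2]-c)),np.degrees(np.arctan2(*(q[:2]-c)[::-1]))) for q in(b,t)])
print("tool yaw deg",np.degrees(s["tcp_rot"][2]))
E
```

```text
tip [ 492.73506915 -193.02354763  103.        ] collar [ 492.37162089 -193.23959248   73.        ]
UL 12.4 tooth 92.3 mod60 32.3
LR 12.3 tooth -26.4 mod60 33.6
Bot 12.0 tooth -108.6 mod60 11.4
patch1 10.6 tooth 150.5 mod60 30.5
patch2 10.0 tooth -146.6 mod60 33.4
391 364 376 0 63
line dir -72.699356 near end dist 35.59388833770694 dir from axis 106.94845670807723
post [ 553.88410916 -149.84467678   55.        ] [ 554.66054571 -150.1606642   110.        ] [(np.float64(75.06808749482605), np.float64(35.214219039385114)), (np.float64(75.52352698140406), np.float64(34.67869456344614))]
tool yaw deg 101.61891913008068
```

```bash
python3 - <<'E'
from h import *
s4=dict(eef_pos=np.array([448.13,-254.42,140.08]),tcp_rot=np.array([-3.1395,-.0017,1.7391]))
print("tip from w4",onz("wrist",(428.6,172.2),103,s4),"collar w4",onz("wrist",(413.5,165.3),73,s4))
print("top-cam tip",onz("top",(413,246.5),103),onz("top",(411,248.5),73), proj("top",(492.5,-193.1,103)),proj("top",(492.5,-193.1,73)))
s=show(); plan((492.4,-191.8,135),np.radians(92.5),s)
E
```

```text
tip from w4 [ 493.17693161 -193.00678565  103.        ] collar w4 [ 492.84285503 -192.9309927    73.        ]
top-cam tip [ 488.65725089 -191.78055795  103.        ] [ 488.51546031 -193.54037463   73.        ] [413.52125136 244.79145762] [410.739978   246.77838205]
6.4 [ 474.27 -275.33  129.12] [-3.1405e+00 -1.0000e-03  1.7739e+00] F [-0.2  0.8 -2.1] M [-0.01 -0.04  0.06] op 0.457 q [-0.53  0.36  1.89  0.    0.9  -0.73]
shift cm [ 7.82  3.46 -0.58] turn [-0.06 -0.05  9.13]
```

Both wrist views agree that the shaft axis is at about (492.7, -193.1), the tooth is at yaw 92.5° and the line is at 107°. The post sits 75 mm away at 35°, as specified. Now I'll move over the shaft.

jog_arm(
  series=[
    [[7.8, 3.5, -0.6, 0, 0, 9.1, 3.5], [7.8, 3.5, -0.6, 0, 0, 9.1, 3.5], [7.8, 3.5, 0.6, 0, 0, 9.1, 3.5], [7.8, 3.5, 0.6, 0, 0, 9.1, 3.5]],
  ],
)

```text
clock: 6.9
eef_pos: [492.4, -192.3, 122.6]
tcp_rot: [-3.14, -0.001, 1.616]
contact_force: [-0.0, -0.3, -2.3]
opening: 0.459
```

```bash
python3 - <<'E'
from h import *
s=show(); im=r.grab_frame("wrist")[:,:,::-1]; cv2.imwrite("pics/w6.png",im)
cv2.imwrite("pics/w6z.png",cv2.resize(im[280:400,240:400],None,fx=5,fy=5,interpolation=cv2.INTER_CUBIC))
plan((492.6,-191.75,100),np.radians(92.5),s)
E
```

```text
6.9 [ 492.44 -192.35  122.55] [-3.1398e+00 -5.0000e-04  1.6161e+00] F [-0.  -0.3 -2.3] M [-0.05 -0.08  0.  ] op 0.459 q [-0.38  0.34  1.93 -0.    0.87 -0.42]
shift cm [0.06 0.02 2.26] turn [-0.1  -0.03  0.1 ]
```

View pics/w6z.png

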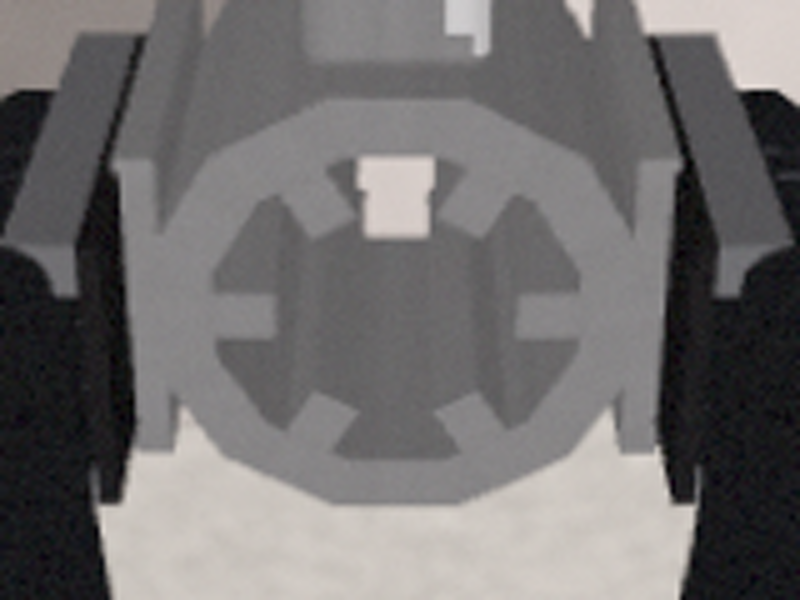

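The hub hasn't moved in the grip: the side teeth are still at row 343. I'll descend gently onto the pilot.

jog_arm(
  series=[
    [[0.06, 0.02, 1.0, -0.1, 0, 0.1, 3.5], [0.06, 0.02, 1.4, -0.1, 0, 0.1, 3.5], [0.06, 0.02, 1.8, -0.1, 0, 0.1, 3.5], [0.06, 0.02, 2.0, -0.1, 0, 0.1, 3.5]],
  ],
)

```text
clock: 7.45
eef_pos: [493.6, -191.9, 103.1]
tcp_rot: [3.14, -0.0, 1.614]
contact_force: [-0.2, -0.4, -1.4]
opening: 0.456
```

```bash
python3 - <<'E'
from h import *
s=show(); plan((492.6,-191.75,95),np.radians(92.5),s)
E
```

```text
7.45 [ 493.59 -191.94  103.12] [ 3.1402e+00 -2.0000e-04  1.6138e+00] F [-0.2 -0.4 -1.4] M [ 0.02  0.   -0.05] op 0.456 q [-0.37  0.37  1.95  0.    0.83 -0.42]
shift cm [ 0.02 -0.1   0.81] turn [ 0.08 -0.01 -0.04]
```

jog_arm(
  series=[
    [[0, -0.05, 0.3, 0, 0, 0, 3.5], [0, -0.05, 0.6, 0, 0, 0, 3.5], [0, -0.05, 0.8, 0, 0, 0, 3.5], [0, -0.05, 0.9, 0, 0, 0, 3.5]],
  ],
)

```text
clock: 7.95
eef_pos: [493.2, -191.8, 94.4]
tcp_rot: [3.14, -0.0, 1.614]
contact_force: [-0.3, -0.4, -2.0]
opening: 0.456
```

```bash
python3 - <<'E'
from h import *
s=show()
E
```

```text
7.95 [ 493.24 -191.83   94.37] [ 3.1399 -0.      1.614 ] F [-0.3 -0.4 -2. ] M [-0.06  0.04 -0.02] op 0.456 q [-0.37  0.38  1.95  0.    0.81 -0.42]
```

No contact force so far. I'll continue in small steps.

jog_arm(
  series=[
    [[0, 0, 0.2, 0, 0, 0, 3.5], [0, 0, 0.4, 0, 0, 0, 3.5], [0, 0, 0.5, 0, 0, 0, 3.5], [0, 0, 0.5, 0, 0, 0, 3.5]],
  ],
)

```text
clock: 8.45
eef_pos: [493.2, -191.8, 89.4]
tcp_rot: [3.14, -0.0, 1.614]
contact_force: [0.1, -0.9, -1.2]
opening: 0.463
```

```bash
python3 - <<'E'
from h import *
s=show(); im=r.grab_frame("wrist")[:,:,::-1]; cv2.imwrite("pics/w7.png",im)
cv2.imwrite("pics/w7z.png",cv2.resize(im[280:400,240:400],None,fx=5,fy=5,interpolation=cv2.INTER_CUBIC))
E
```

```text
8.45 [ 493.23 -191.84   89.4 ] [ 3.1399 -0.      1.614 ] F [ 0.1 -0.9 -1.2] M [-0.04 -0.03 -0.01] op 0.463 q [-0.37  0.39  1.95  0.    0.8  -0.42]
```

View pics/w7z.png

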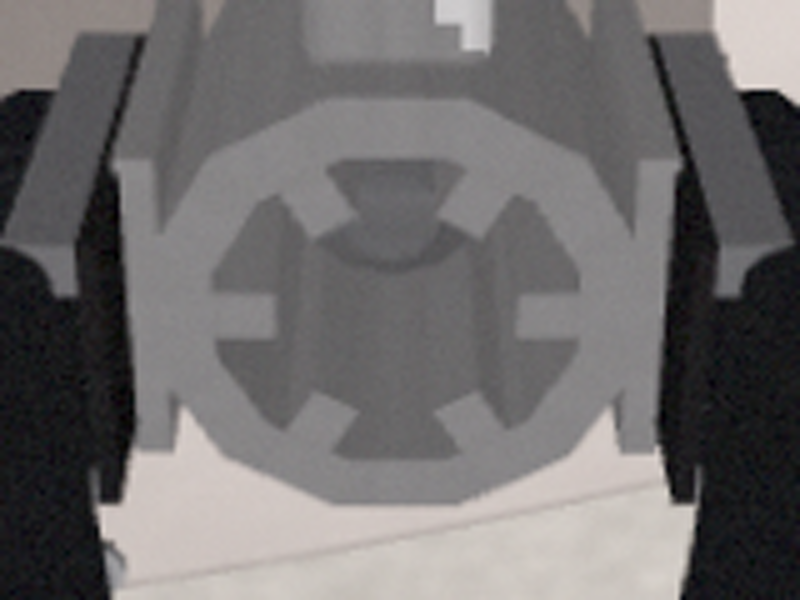

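The pilot is visible centred in the bore, and the underside is already below the tooth tops with no force. The spline has entered, so I'll keep lowering gently to the collar.

jog_arm(
  series=[
    [[0, 0, 0.3, 0, 0, 0, 3.5], [0, 0, 0.5, 0, 0, 0, 3.5], [0, 0, 0.7, 0, 0, 0, 3.5], [0, 0, 0.9, 0, 0, 0, 3.5], [0, 0, 0.9, 0, 0, 0, 3.5]],
  ],
)

```text
clock: 9.12
eef_pos: [493.2, -191.8, 80.3]
tcp_rot: [3.14, -0.0, 1.614]
contact_force: [-0.6, 0.0, -2.6]
opening: 0.455
```

jog_arm(
  series=[
    [[0, 0, 0.1, 0, 0, 0, 3.5], [0, 0, 0.2, 0, 0, 0, 3.5], [0, 0, 0.25, 0, 0, 0, 3.5]],
  ],
)

```text
clock: 9.5
eef_pos: [493.3, -191.9, 78.2]
tcp_rot: [3.14, 0.0, 1.614]
contact_force: [-1.9, 1.3, 6.9]
opening: 0.458
```

```bash
python3 - <<'E'
from h import *
s=show()
E
```

```text
9.5 [ 493.28 -191.88   78.17] [3.1399 0.     1.614 ] F [-1.9  1.3  6.9] M [0.09 0.44 0.08] op 0.458 q [-0.37  0.41  1.96  0.    0.77 -0.42]
```

Contact came at TCP z = 78.2, so the underside is at about 73.0 mm, on the collar, with only about 9 N. The lever is home. Now I'll swing it clockwise about the hub axis, first 42° and then slowly.

jog_arm(
  series=[
    [[0, 0.02, -0.05, 0, 0, 8, 3.5], [-0.01, 0.04, -0.05, 0, 0, 17, 3.5], [-0.01, 0.06, -0.05, 0, 0, 26, 3.5], [-0.02, 0.08, -0.05, 0, 0, 35, 3.5], [-0.03, 0.09, -0.05, 0, 0, 42, 3.5]],
  ],
)

```text
clock: 10.12
eef_pos: [493.7, -192.4, 78.3]
tcp_rot: [3.141, -0.0, 0.877]
contact_force: [-1.6, -2.5, -1.4]
opening: 0.457
```

```bash
python3 - <<'E'
from h import *
s=show(); im=r.grab_frame("wrist")[:,:,::-1]; cv2.imwrite("pics/w8.png",im); print(np.degrees(s["tcp_rot"][2]))
E
```

```text
10.12 [ 493.7  -192.39   78.33] [ 3.1407e+00 -3.0000e-04  8.7700e-01] F [-1.6 -2.5 -1.4] M [-0.54  0.33  0.17] op 0.457 q [-0.37  0.41  1.96 -0.    0.77  0.32]
50.247574669459084
```

View pics/w8.png

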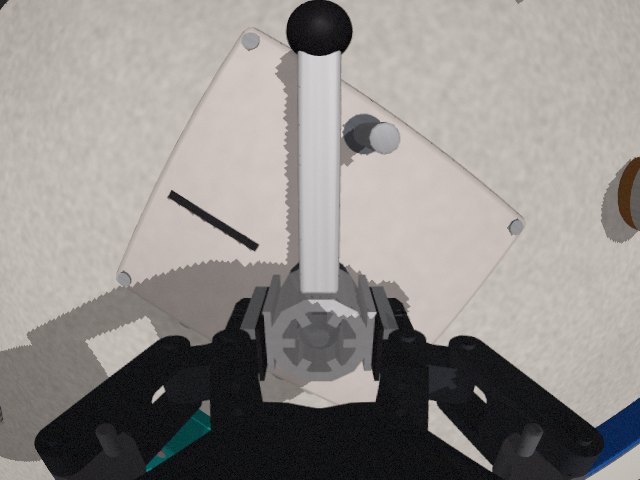

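The arm is seated and at 50.2°, with the post just to its right at (384,137). I'll re-measure the line and post from this view.

```bash
python3 - <<'E'
from h import *
s=r.sense(); c=np.array([493.3,-193.1])
im=cv2.imread("pics/w8.png"); g=cv2.cvtColor(im,cv2.COLOR_BGR2GRAY); m=(g<70).astype(np.uint8); m[:185]=0;m[255:]=0;m[:,:165]=0;m[:,265:]=0
n,l,st,ce=cv2.connectedComponentsWithStats(m); i=1+st[1:,4].argmax(); ys,xs=np.nonzero(l==i)
P=np.array([onz("wrist",(x,y),55,s)[:2] for x,y in zip(xs,ys)]); q=P.mean(0)-c
v=cv2.fitLine(P.astype(np.float32),cv2.DIST_L2,0,.01,.01).ravel(); a=np.degrees(np.arctan2(v[1],v[0]))%180
print("line",a,np.degrees(np.arctan2(q[1],q[0])),np.hypot(*(P-c).T).min(),np.hypot(*(P-c).T).max())
t=onz("wrist",(384.5,137.5),110,s)[:2]-c; print("post",np.hypot(*t),np.degrees(np.arctan2(t[1],t[0])))
show()
E
```

```text
line 106.904686 107.6798241607729 35.60911940533404 85.3911508009769
post 74.6606921494601 35.04164779782211
10.18 [ 493.68 -192.36   78.29] [ 3.1408e+00 -3.0000e-04  8.7160e-01] F [-2.2 -3.1 -1.5] M [-0.45  0.36  0.1 ] op 0.457 q [-0.37  0.41  1.96  0.    0.77  0.32]
```

jog_arm(
  series=[
    [[0, 0.01, 0, 0, 0, 2, 3.5], [0, 0.01, 0, 0, 0, 4, 3.5], [0, 0.01, 0, 0, 0, 5, 3.5], [0, 0.01, 0, 0, 0, 5, 3.5]],
  ],
)

```text
clock: 10.68
eef_pos: [493.7, -192.4, 78.3]
tcp_rot: [3.141, -0.0, 0.795]
contact_force: [-3.7, -3.9, -2.5]
opening: 0.46
```

```bash
python3 - <<'E'
from h import *
s=show(); print(np.degrees(s["tcp_rot"][2]))
E
```

```text
10.68 [ 493.73 -192.36   78.29] [ 3.1409e+00 -4.0000e-04  7.9460e-01] F [-3.7 -3.9 -2.5] M [-0.73  0.54  0.09] op 0.46 q [-0.37  0.41  1.96  0.    0.77  0.4 ]
45.52502502468513
```

jog_arm(
  series=[
    [[0, 0, 0, 0, 0, 0.5, 3.5], [0, 0, 0, 0, 0, 1.0, 3.5], [0, 0, 0, 0, 0, 1.4, 3.5], [0, 0, 0, 0, 0, 1.4, 3.5]],
  ],
)

```text
clock: 11.18
eef_pos: [493.8, -192.4, 78.3]
tcp_rot: [3.141, -0.0, 0.771]
contact_force: [-3.6, -4.9, -3.5]
opening: 0.457
```

```bash
python3 - <<'E'
from h import *
s=show(); print(np.degrees(s["tcp_rot"][2])); im=r.grab_frame("wrist")[:,:,::-1]; cv2.imwrite("pics/w9.png",im)
E
```

```text
11.18 [ 493.78 -192.39   78.31] [ 3.1408e+00 -4.0000e-04  7.7050e-01] F [-3.6 -4.9 -3.5] M [-0.77  0.61  0.21] op 0.457 q [-0.37  0.41  1.96  0.    0.77  0.43]
44.14814482341029
```

View pics/w9.png

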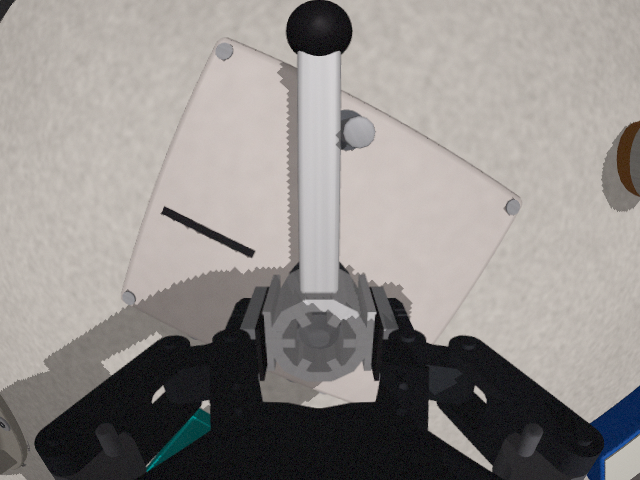

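The post now lies almost against the arm's right side. I'll try about 1° more, watching the wrist moment (0.1–0.2 N m now).

jog_arm(
  series=[
    [[0, 0, 0, 0, 0, 0.4, 3.5], [0, 0, 0, 0, 0, 0.8, 3.5], [0, 0, 0, 0, 0, 0.8, 3.5]],
  ],
)

```text
clock: 11.6
eef_pos: [493.6, -192.2, 78.3]
tcp_rot: [3.141, -0.0, 0.758]
contact_force: [-5.0, -3.1, -1.2]
opening: 0.458
```

```bash
python3 - <<'E'
from h import *
s=show(); print(np.degrees(s["tcp_rot"][2]))
E
```

```text
11.6 [ 493.58 -192.19   78.29] [ 3.1411 -0.      0.758 ] F [-5.  -3.1 -1.2] M [-0.57  0.6   1.19] op 0.458 q [-0.37  0.41  1.96 -0.    0.77  0.44]
43.42793982672334
```

The moment jumped to 1.19 N m, about 15 N at the post, so the arm touches it. I'll ease off the preload and open the fingers.

jog_arm(
  series=[
    [[0, 0, 0, 0, 0, -0.5, 3.5], [0, 0, 0, 0, 0, -0.5, 3.5], [0, 0, 0, 0, 0, -0.5, 5], [0, 0, 0, 0, 0, -0.5, 7], [0, 0, 0, 0, 0, -0.5, 8]],
  ],
  newtons=20,
)

```text
clock: 12.22
eef_pos: [494.7, -192.1, 78.7]
tcp_rot: [3.14, -0.002, 0.764]
contact_force: [-0.1, -0.3, 0.1]
opening: 0.935
```

jog_arm(
  series=[
    [[0, 0, 0, 0, 0, 0, 8], [0, 0, -2, 0, 0, 0, 8], [0, 0, -5, 0, 0, 0, 8], [0, 0, -9, 0, 0, 0, 8], [0, 0, -9, 0, 0, 0, 8]],
  ],
)

```text
clock: 12.85
eef_pos: [496.1, -192.9, 171.4]
tcp_rot: [3.135, -0.004, 0.764]
contact_force: [1.0, 0.1, 0.4]
opening: 0.938
```

```bash
python3 - <<'E'
from h import *
s=show(); im=r.grab_frame("wrist")[:,:,::-1]; cv2.imwrite("pics/w10.png",im)
for n in("scene","top"): cv2.imwrite(f"pics/{n}1.png",r.grab_frame(n)[:,:,::-1])
a=cv2.imread("pics/scene1.png"); cv2.imwrite("pics/scene1z.png",cv2.resize(a[200:320,180:320],None,fx=5,fy=5,interpolation=cv2.INTER_CUBIC))
E
```

```text
12.85 [ 496.07 -192.9   171.4 ] [ 3.1353 -0.0038  0.764 ] F [1.  0.1 0.4] M [ 0.03 -0.01  0.01] op 0.938 q [-0.37  0.27  1.89  0.    0.97  0.43]
```

View pics/w10.png

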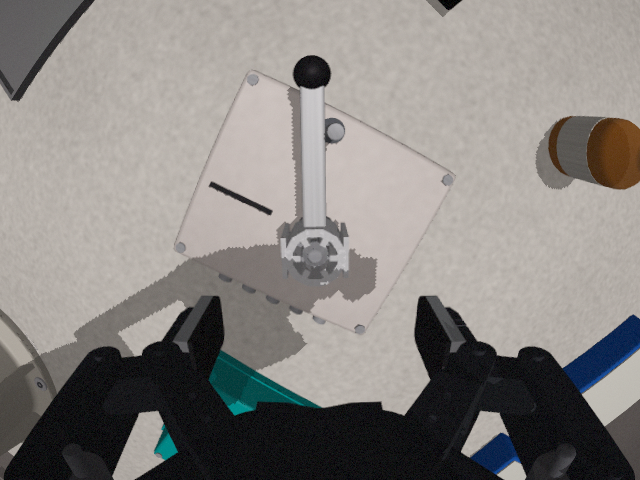

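View pics/scene1z.png

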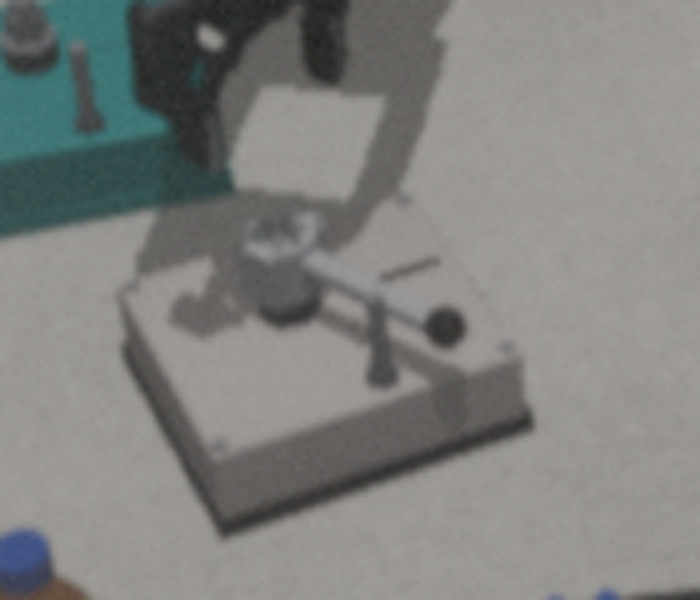

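The lever is released: its hub is on the shaft at (315,254), the knob is at (312,72), and the arm lies against the post at (335,131). One numeric check before handing in.

```bash
python3 - <<'E'
from h import *
s=dict(eef_pos=np.array([496.07,-192.9,171.4]),tcp_rot=np.array([3.1353,-.0038,.764]))
im=cv2.imread("pics/w10.png"); g=cv2.cvtColor(im,cv2.COLOR_BGR2GRAY)
m=(g<50).astype(np.uint8); m[:50]=0;m[95:]=0;m[:,:285]=0;m[:,340:]=0
n,l,st,ce=cv2.connectedComponentsWithStats(m); i=1+st[1:,4].argmax(); k=(st[i,0]+st[i,2]/2-.5,st[i,1]+15.5); print(st[i],ce[i])
cv2.imwrite("pics/w10z.png",cv2.resize(im[210:290,270:360],None,fx=7,fy=7,interpolation=cv2.INTER_CUBIC))
K=onz("wrist",ce[i],97,s); C=np.array([493.0,-193.1]); a=np.radians(107.1)
d=K[:2]-C; print("knob valve frame",d@[np.cos(a),np.sin(a)],d@[-np.sin(a),np.cos(a)],"r",np.hypot(*d))
# triangulated knob height with scene cam
b=cv2.imread("pics/scene1.png"); gb=cv2.cvtColor(b,cv2.COLOR_BGR2GRAY); u=(180+444/5,200+326/5)
o1,d1=ray("wrist",ce[i],s);o2,d2=ray("scene",u)
t=np.linalg.lstsq(np.c_[d1,-d2],o2-o1,rcond=None)[0]; print("tri",o1+d1*t[0],o2+d2*t[1])
def tops(f,): 
    return cv2.imread(f).astype(int)
A,B=tops("pics/top0.png"),tops("pics/top1.png")
for nm,(x0,y0,x1,y1) in dict(rack=(300,118,392,172),bottle=(440,130,485,180),driver=(150,155,245,180)).items(): print(nm,"mean diff",np.abs(A-B)[y0:y1,x0:x1].mean().round(2))
show()
E
```

```text
[294  56  36  33 940] [311.40319149  72.03085106]
knob valve frame 50.632612602722226 -96.15354716784933 r 108.66998707986104
tri [ 570.18872677 -116.2325927    95.20986723] [ 570.0854421  -113.8184085    95.46967768]
rack mean diff 3.98
bottle mean diff 16.92
driver mean diff 6.53
13.0 [ 493.6  -191.96  167.79] [ 3.1413e+00 -1.0000e-03  7.6400e-01] F [-0.1  0.  -0.6] M [-0.02  0.    0.04] op 0.932 q [-0.37  0.28  1.9   0.    0.96  0.43]
```

View pics/w10z.png

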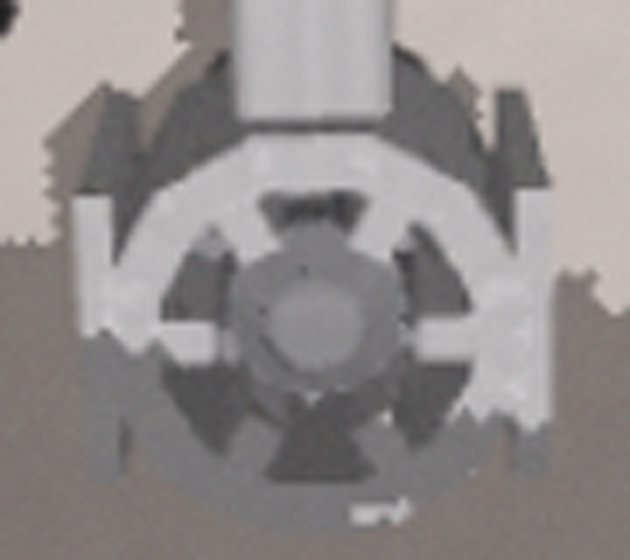

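The knob is at (50.6, -96.2) in the valve frame, within limits. The bottle patch differs between the top pictures, so I'll look whether that's only a shadow.

```bash
python3 - <<'E'
import cv2,numpy as np
a=cv2.imread("pics/top0.png");b=cv2.imread("pics/top1.png")
cv2.imwrite("pics/cmp.png",cv2.resize(np.hstack([a[110:300,300:500],b[110:300,300:500]]),None,fx=2,fy=2))
for im in(a,b):
    h=cv2.cvtColor(im,cv2.COLOR_BGR2HSV)[125:185,435:495]; m=cv2.inRange(h,(105,150,60),(130,255,255)); y,x=np.nonzero(m); print(x.mean()+435,y.mean()+125)
E
```

```text
469.2020202020202 144.08080808080808
469.2020202020202 144.08080808080808
```

View pics/cmp.png

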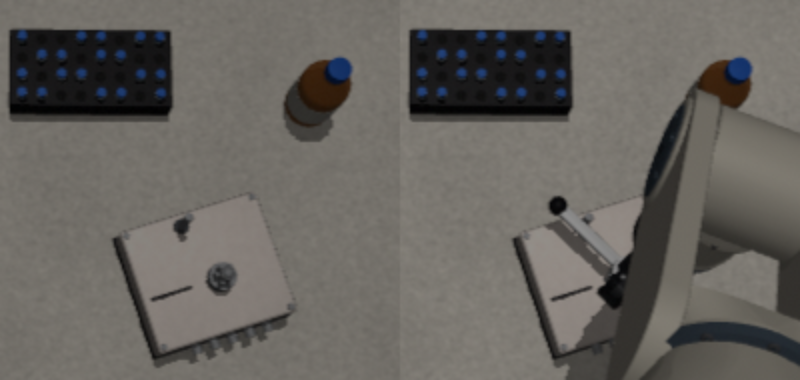

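The bottle's cap is at the identical pixel; the robot arm only hides part of the bottle. Rack and screwdriver are unmoved too. Handing in.

```bash
python3 -c "
from h import *
print(r.sign_off()); show()"
```

```text
the job is handed in; nothing more can be done
None
the job is handed in; nothing more can be done
```

The lever is seated on the white valve's shaft, swung clockwise onto the stop post and released. I handed the job in at about 13 s of the 67 s; no verdict was reported.

- **Threading:** I lined the arm up with the shaft tooth nearest the parked line, about 14.5° clockwise of it. The spline went in with no measurable resistance. The hub landed on the collar with about 9 N, at the height I expected.
- **Swing:** I turned the lever to the post until the wrist moment rose to about 1.2 N m, roughly 15 N at the post. I then backed off half a degree and opened the fingers.
- **Last checks:** The knob measured (50.6, -96.2) mm in the valve's frame, inside the limits, with the arm against the post. It triangulated at 95.3 mm high against 97 expected, which is within the 2 mm calibration. That last wrist picture was taken while the arm was still settling, so those figures carry a few mm of uncertainty.
- **Bystanders:**
  - **Bottle:** its cap is at exactly the same pixel as at the start. Its patch differed strongly between the top pictures only because the robot arm hides part of it.
  - **Rack:** it shows no shift in the top view.
  - **Screwdriver:** I only have a small picture difference in its patch and did not look at it separately. The arm never went near it.
- **Disagreement:** The overhead camera put the shaft about 4 mm from where the wrist views did. I used the wrist views, and the fit bore them out.

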